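# Clamp the layout block in the thumbwheel jig

## Robot

A 6-joint arm with a two-finger parallel gripper is mounted at the origin on a cart in front of the work surface, level with it; the furniture and walls round the work are solid. World frame = base frame: x ahead of the robot, y to its left, z up, the work surface at z = 0. Lengths are in m, angles in rad, forces in N, time in s.
With the tool pointing down it reaches from about 0.275 to 0.75 m from the base axis. Payload 10.2 kg.
Tool frame: the origin (TCP) lies between the finger pads; the fingertips stand 14 mm ahead of it and the grasp point (between the pads) lies 5 mm behind it (manip.nose_length is the distance from the TCP to the fingertips, in m); z points along the fingers, y is the line along which they close (so a half turn about z gives the same grasp; the last joint's range is limited). The gripper opens to 85 mm and grips with 20 to 120 N. Pads are 22 mm wide; open, the fingers measure 114 mm over their backs; the gripper's body (76 mm by 85 mm) begins 54 mm behind the grasp point. The pads swing forward as they close: fully open they stand 13 mm farther back than shut.
Start: joints at [-1.373, 0.313, 1.498, -0, 1.331, -0.223], TCP at [0.214, -0.479, 0.245] pointing down, gripper open.
Joint ranges: [-2.94, 2.94], [-0.97, 2.17], [0.19, 2.56], [-1.23, 4.37], [0.02, 3.11], [-2.88, 2.88]. Speed limits (rad/s): [2.39, 2.39, 3.01, 3.14, 3.14, 3.14].

## Interface

Orientations are given as a unit quaternion [w, x, y, z].
In Python, from rig import telemetry, vision, manip gives the robot as it stands.
- The arm moves only by the shell command python3 -m pendant 'ROWS'. ROWS is text: rows parted by semicolons, each of 7 numbers parted by spaces: the shift along the tool's x, y, z scaled (see below), then the turn, a rotation vector about the tool's x, y, z scaled (see below), then the gripper's target within -1 to 1 (fully open at 1, half-way at 0, shut at -1). A call has 1 to 12 rows; each row is the pose to reach, as a shift and turn from the pose commanded when the call began, along the tool's axes at that moment, turning the shorter way round; what a row does not reach only later rows make up. The controller multiplies each number of a shift by 0.2 m and each number of a turn by pi rad. A row lasts 1/10 s, in which the tool goes at most 50 mm and 8.59 degrees, less where a joint would pass 70% of its speed; a pose out of reach is approached as far as the arm can. A call with a number of a shift or a turn outside -1 to 1 is refused whole. A call with a gripper value outside its range is refused whole. The fingers move at their own pace and stop on an object; the grip force is fixed at half the most. Time passes only in rows, so rows that repeat a pose let the fingers close. It gives the time, the measured TCP pose, the force, the opening and the grip force at its end, in the units of the state.
- telemetry.state(): the state, without advancing time (a new reading comes with each control period).
- vision.get_image(name): name is "scene" or "top" or "wrist"; returns a dict with "pixels" (384x512x3 uint8, red, green, blue), "mtx" (3x3 intrinsics, pixels), "k1" (the pictures are not rectified: a ray, as slopes to the right and down, at radius r is drawn at 1 + k1 r^2 times it, then the intrinsics apply), "world_to_cam" (4x4, takes a point from world to camera coordinates); the wrist camera has in their place "tool_from_camera" (4x4, takes a point from camera to tool coordinates, whose origin is the TCP and whose axes are the flange's). Camera axes: x right, y down, z forward; pixel columns grow to the right and rows downward; lengths in m; the calibration is good to about 2 mm. A picture is of the moment at which its call begins: read the wrist's pose just before it. There is no depth.
- manip.finish_job(): hands the job in; it is judged then, once.
The state is a dict: "t": time; "joint_positions": joint angles; "qvel": joint speeds; "effort": joint torques, N m; "tcp_pos": TCP position; "ee_rot": TCP orientation; "contact_force": force on the tool from outside, world axes, zero at the start; "wrist_torque": the same for the moment, N m; "grip_width": finger opening in m; "gripper_force": force on a finger pad.
Only numpy, scipy, OpenCV 4.12 (cv2) and the standard library are available. Lean on these libraries where they do the work, as an engineer would, in place of code of your own. Each camera call takes 0.05 s, during which the arm holds its last target. There are 200 camera calls.

## Task

Lay the aluminium layout block flat on the bed of the small thumbwheel jig, lengthwise and centred between its two jaws, and let go of it. Then, with a light fingertip on the bit of thumbwheel rim that stands out of the housing, roll the rim towards the block, stroke after stroke, until the sliding jaw holds the block snugly end to end, and take the hand away. Close the jaw with the wheel only, neither press the wheel hard nor overtighten the block, and leave everything else on the table where it is.

Things in the scene. Friction and masses are not known exactly. Their poses are not given: they have to be found in the camera images.
- layout_block: plain aluminium bar, 22x70x18 mm, about 0.11 kg (varies), with two small dark holes in its top; lies loose on the table in front of the jig. Origin: centre of its underside; y axis along its 70 mm length, z up. Grasp it across its 22 mm width.
- jig: low work-holding jig fixed to the table (place and yaw vary): dark steel base 190x54x8 mm, with a grey thumbwheel housing at one end and a steel fixed jaw at the other. Origin: centre of the base's underside; x along its length from housing to fixed jaw, y across, z up. Fixed jaw: 46 mm wide, face at x=+73 mm, top at z=24 mm. The gap between the jaws is 77 to 84 mm at the start.
- bed (a point): point on the bed, the bare top of the jig's base between the jaws (8 mm above the table), on the jig's centre line at x=+38 mm, where the middle of the block comes when clamped; axes as the jig's.
- jaw (a joint): travel (m) of the jig's sliding jaw, a steel carriage 10 mm long and 46 mm wide with a sprung steel face plate 5 mm thick on two pins before it, towards the fixed jaw. At 0 the clamping face of the plate, unpressed, is at x=-14 mm in the jig. It starts at 4 to 10 mm, follows the wheel at 8 mm a radian and stays where it is left. Its underside is 0.5 to 6.5 mm above the bed.
- face (a joint): give of the face plate (m): 0 when free, going negative as the plate is pressed back towards the carriage by the block. Its spring has 2 N a mm and up to 6 mm of give; then it is solid. Clamping is snug at about 2 mm (4 N); with the plate pressed home (over 5.5 mm) the block is overtightened.
- slot (a point): middle of the slot in the flat top of the housing, x=-63, y=0, z=34 mm in the jig (the housing is 62x47 mm). The slot is 31 mm long (jig x), 14 mm wide. In it sits a knurled steel thumbwheel, radius 18, 11 mm wide, axle along the jig's y; wheel and jaw sit on a stiff height adjuster, set by hand, so the rim stands 3.5 to 9.5 mm out of the slot, highest above this point: feel for it.
- wheel (a joint): turn of the thumbwheel (rad), growing as the top of the rim rolls to +x of the jig; the jaw closes 8 mm a radian. Stiff: about 2 N at the rim, plus 0.45 times the clamping force once the jaw bears on the block. A finger drives it by friction and slips if it presses too lightly; about 12 N rolls it well, over 25 N harms it; it does not give. When let go it keeps up to about 5 N of clamping.
- solder_spool: solder spool, 62x92x40 mm, standing behind the jig; leave it alone
- copper_roll: flat roll of copper foil, 61 mm across, 7 mm high, near the front left; leave it alone
- black_roll: flat roll of black-backed foil, 55 mm across, 7 mm high, behind the jig; leave it alone
- nail_tin: open round tin of nails, 61 mm across, 22 mm high, behind the jig; leave it alone
- tweezers: steel tweezers, 14x123x9 mm, near the front edge of the table; leave it alone
- pencil: pencil, 7x148x6 mm, near the front edge of the table; leave it alone

How it is judged:
On the way, in this order (a step that is already met when the one before it is completed fails the run):
1. the block lies flat on the bed between the jaws, lengthwise, let go (x of layout_block in the frame of jig between 0.018 and 0.043 m and y of layout_block in the frame of jig between -0.008 and 0.008 m and z of layout_block in the frame of jig between 0.005 and 0.011 m and angle between layout_block's own z axis and vertical below 0.08 rad and angle between the y axis of layout_block and the x axis of jig, either way round below 0.12 rad and contact force between each of the arm, the fingers and layout_block below 0.2 N and linear speed of layout_block below 0.02 m/s), for 0.2 s.
2. the jaw bears on the block with more than 2.5 N (its face gives more than 1.25 mm) (x of layout_block in the frame of jig between 0.018 and 0.043 m and y of layout_block in the frame of jig between -0.008 and 0.008 m and z of layout_block in the frame of jig between 0.005 and 0.011 m and angle between layout_block's own z axis and vertical below 0.08 rad and angle between the y axis of layout_block and the x axis of jig, either way round below 0.12 rad and contact force between each of the arm, the fingers and layout_block below 0.2 N and value of joint face below -0.00125 m), for 0.2 s.
At the end, for the whole second after the job is handed in: the block lies flat on the bed (within 3 mm of its height, 8 mm of the jig's centre line and 0.12 rad of its direction), at rest, clamped between the jaws with 1.5 to 11 N (the sprung face pressed back 0.75 to 5.5 mm), and the hand is off (x of layout_block in the frame of jig between 0.018 and 0.043 m and y of layout_block in the frame of jig between -0.008 and 0.008 m and z of layout_block in the frame of jig between 0.005 and 0.011 m and angle between layout_block's own z axis and vertical below 0.08 rad and angle between the y axis of layout_block and the x axis of jig, either way round below 0.12 rad and value of joint face between -0.0055 and -0.00075 m and linear speed of layout_block below 0.01 m/s); the robot touches nothing.
It fails at once if the jig or its thumbwheel is pressed with more than 25 N (contact force between jig and the fingers above 25 N or contact force between jig and the arm above 25 N).
It fails at once if the block is overtightened (face plate pressed back more than 5.5 mm) (value of joint face below -0.0055 m).
It fails at once if the sliding jaw is pushed by hand (more than 4 N) (contact force between jaw and the fingers above 4 N or contact force between jaw and the arm above 4 N).
It fails at once if a bystander is moved more than 20 mm (distance of any of solder_spool, copper_roll, black_roll, nail_tin, tweezers, pencil from where it was at the start of the episode above 0.02 m).
It also fails if it takes over 64 s, if anything falls off the work surface, if the arm or the gripper's body presses on something with over 40 N, if the wrist force passes 120 N, or if a joint passes its speed limit or range.

## Working session

There is one attempt and no reset: what is moved stays moved. The work goes in short steps, Python scripts to look and compute and a shell command to move; the robot and the scene stay as the last step left them, time stands still between calls to the robot, and variables do not carry over. Pictures are saved under pics/ and viewed, at most 10 in all, crops included, and the job is handed in when it is done.

```bash
mkdir -p pics; cat > h.py <<'E'
import numpy as np, cv2
from rig import telemetry, vision, manip
from scipy.spatial.transform import Rotation as R
def pose():
    s=telemetry.state(); T=np.eye(4); q=s["ee_rot"]
    T[:3,:3]=R.from_quat([q[1],q[2],q[3],q[0]]).as_matrix(); T[:3,3]=s["tcp_pos"]; return T
def grab(name,fn=None):
    T=pose(); im=vision.get_image(name)
    W=np.array(im["world_to_cam"]) if "world_to_cam" in im else np.linalg.inv(T@np.array(im["tool_from_camera"]))
    if fn:
        cv2.imwrite("pics/"+fn+".png",im["pixels"][:,:,::-1])
        np.savez("pics/"+fn+".npz",K=np.array(im["mtx"]),k1=im["k1"],W=W)
    return im,W
def ray(fn,uv):
    d=np.load("pics/"+fn+".npz"); K=d["K"];k=float(d["k1"]);W=d["W"]
    p=np.linalg.inv(K)@[uv[0],uv[1],1]; p=p[:2]; x=p.copy()
    for _ in range(20): x=p/(1+k*(x@x))
    C=np.linalg.inv(W); return C[:3,3],C[:3,:3]@[x[0],x[1],1]
def onz(fn,uv,z):
    o,d=ray(fn,uv); return o+d*(z-o[2])/d[2]
def tri(obs):
    A=0;b=0
    for fn,uv in obs:
        o,d=ray(fn,uv); d=d/np.linalg.norm(d);P=np.eye(3)-np.outer(d,d);A=A+P;b=b+P@o
    return np.linalg.solve(A,b)
def proj(fn,p):
    d=np.load("pics/"+fn+".npz");c=d["W"]@[*p,1];x=c[:2]/c[2];x=x*(1+float(d["k1"])*(x@x));return (d["K"]@[*x,1])[:2]
E
python3 - <<'E'
from h import *
for n in("scene","top"):
    im,W=grab(n,n); print(n,im["mtx"],im["k1"],np.linalg.inv(W)[:3,3])
a=cv2.imread("pics/scene.png");b=cv2.imread("pics/top.png")
cv2.imwrite("pics/both.png",cv2.resize(np.vstack([a,b]),(400,600)) if 0 else np.hstack([a,b])[:, :])
s=telemetry.state();print(s["tcp_pos"],s["ee_rot"],s["contact_force"],manip.nose_length)
E
```

```text
scene [[409.17566916   0.         252.83383215]
 [  0.         409.17566916 194.80477455]
 [  0.           0.           1.        ]] -0.0634788740908117 [-0.06473041  0.44227315  0.61397472]
top [[377.21994479   0.         250.91152532]
 [  0.         377.21994479 191.61747676]
 [  0.           0.           1.        ]] -0.031392132451553714 [0.48708352 0.02376447 0.92407664]
[ 0.21438097 -0.47900853  0.24480742] [-5.63845108e-04  9.77956473e-01  2.08808090e-01  4.96923935e-06] [-0.14827685 -0.28203539 -0.63347151] 0.014
```

View pics/top.png

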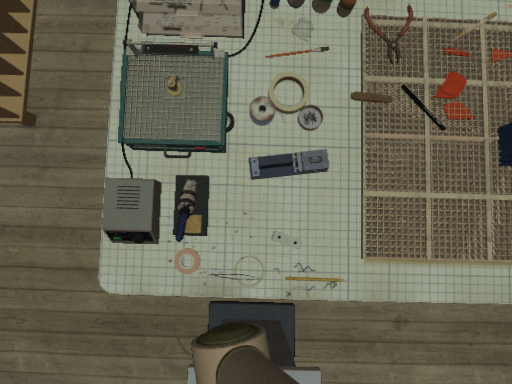

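View pics/scene.png

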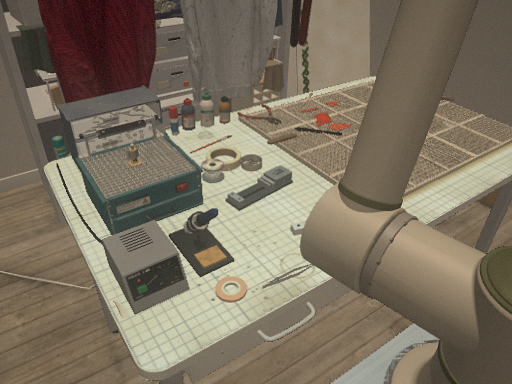

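The top view shows the jig from (250,167) to (328,160), with the grey housing at the right end. The block lies at about (287,239) with its two dark holes. I'll enlarge both.

```bash
python3 - <<'E'
from h import *
a=cv2.imread("pics/top.png");
c=cv2.resize(a[140:190,240:340],None,fx=8,fy=8,interpolation=cv2.INTER_CUBIC)
d=cv2.resize(a[228:253,260:310],None,fx=8,fy=8,interpolation=cv2.INTER_CUBIC)
d=cv2.copyMakeBorder(d,0,0,0,400,cv2.BORDER_CONSTANT)
cv2.imwrite("pics/c1.png",np.vstack([c,d]))
for uv in [(255,168),(317,160),(287,239),(272,234),(301,244)]: print(uv,onz("top",uv,.02))
E
```

```text
(255, 168) [0.62623235 0.01224523 0.02      ]
(317, 160) [ 0.6504982  -0.13782909  0.02      ]
(287, 239) [ 0.45783215 -0.06884191  0.02      ]
(272, 234) [ 0.46865259 -0.03279767  0.02      ]
(301, 244) [ 0.44694558 -0.10246818  0.02      ]
```

View pics/c1.png

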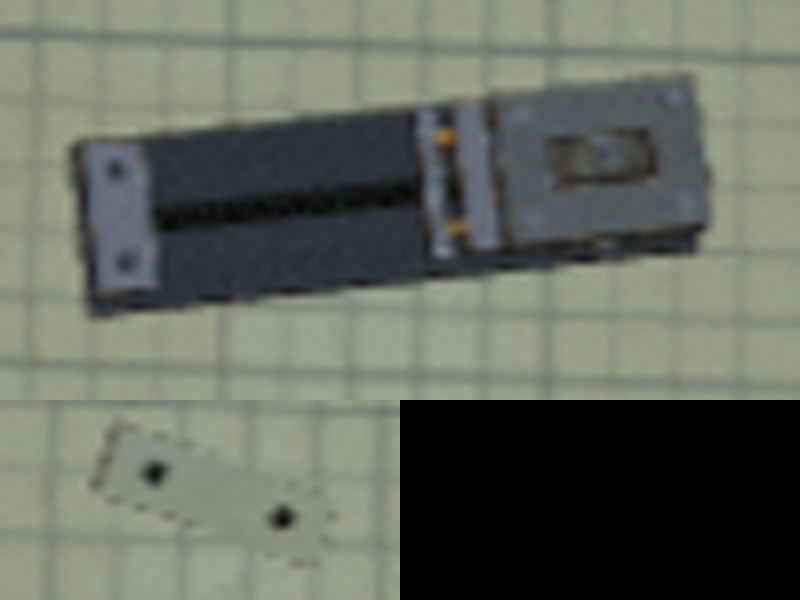

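```bash
python3 - <<'E'
from h import *
h1=onz("top",(279.4,237.1),.018);h2=onz("top",(295.25,242.75),.018)
d=h1-h2; print("block",(h1+h2)/2,onz("top",(286.9,240.1),.018),np.degrees(np.arctan2(d[1],d[0])),np.linalg.norm(d))
f1=onz("top",(258.75,158.1),.024);f2=onz("top",(259.75,176),.024);fc=(f1+f2)/2
s=onz("top",(315.4,159.6),.034); j=fc-s
print("face",f1,f2,fc,"slot",s,np.degrees(np.arctan2(j[1],j[0])),np.linalg.norm(j[:2]),"expect .136")
e=f1-f2;print("face angle-90",np.degrees(np.arctan2(e[1],e[0]))+90, np.linalg.norm(e))
T=pose();print(T)
E
```

```text
block [ 0.45559551 -0.06986555  0.018     ] [ 0.45515119 -0.06886425  0.018     ] 72.10229678335874 0.040104401967736916
face [0.65004157 0.00392555 0.024     ] [6.06539385e-01 3.23101586e-04 2.40000000e-02] [0.62829047 0.00212433 0.024     ] slot [ 0.64881565 -0.13147608  0.034     ] 98.7341247510883 0.13516786558773766 expect .136
face angle-90 94.73390751684005 0.04365108610698969
[[ 9.12798363e-01  4.08410453e-01 -2.25751441e-04  2.14380966e-01]
 [ 4.08410442e-01 -9.12797727e-01  1.10490718e-03 -4.79008526e-01]
 [ 2.45190240e-04 -1.10075671e-03 -9.99999364e-01  2.44807417e-01]
 [ 0.00000000e+00  0.00000000e+00  0.00000000e+00  1.00000000e+00]]
```

```bash
python3 -m pendant '0.97 -0.69 0.11 0 0 -0.267 1;0.97 -0.69 0.11 0 0 -0.267 1;0.97 -0.69 0.11 0 0 -0.267 1;0.97 -0.69 0.11 0 0 -0.267 1;0.97 -0.69 0.11 0 0 -0.267 1;0.97 -0.69 0.11 0 0 -0.267 1;0.97 -0.69 0.11 0 0 -0.267 1'
python3 - <<'E'
from h import *
T=pose();print(T, (T[:3,:3].T@(np.array([.455,-.069,.2])-T[:3,3]))/.2, np.degrees(np.arctan2(T[1,0],T[0,0])))
E
```

```text
t: 0.8
tcp_pos: [0.3355, -0.2732, 0.2232]
ee_rot: [-0.0, 0.807, 0.59, -0.0]
contact_force: [0.1, -0.6, 0.8]
grip_width: 0.0852
gripper_force: 0.0
[[ 3.03725605e-01  9.52759523e-01 -2.19128099e-04  3.35480771e-01]
 [ 9.52759538e-01 -3.03725560e-01  2.17737594e-04 -2.73203425e-01]
 [ 1.40896761e-04 -2.74908869e-04 -9.99999952e-01  2.23192042e-01]
 [ 0.00000000e+00  0.00000000e+00  0.00000000e+00  1.00000000e+00]] [1.15427272 0.2592883  0.11605157] 72.31849013299743
```

```bash
python3 -m pendant '0.9 0.26 0.1 0 0 0 1;0.9 0.26 0.1 0 0 0 1;0.9 0.26 0.1 0 0 0 1;0.9 0.26 0.1 0 0 0 1;0.9 0.26 0.1 0 0 0 1;0.9 0.26 0.1 0 0 0 1'
python3 - <<'E'
from h import *
im,W=grab("wrist","w1"); T=pose();print(T[:3,3],im["tool_from_camera"])
for p in [(.455,-.069,.018),(.649,-.131,.034)]: print(proj("w1",p))
E
```

```text
t: 1.4
tcp_pos: [0.4398, -0.1188, 0.2031]
ee_rot: [-0.0, 0.809, 0.588, -0.0]
contact_force: [-0.9, -0.4, -0.2]
grip_width: 0.0854
gripper_force: 0.0
[ 0.43954199 -0.11944402  0.20321019] [[ 1.50479191e-03 -9.46970406e-01 -3.21317268e-01  8.18923095e-02]
 [ 9.99998868e-01  1.42148401e-03  4.93863654e-04 -2.95866162e-08]
 [-1.09269070e-05 -3.21317647e-01  9.46971472e-01 -1.28551324e-01]
 [ 0.00000000e+00  0.00000000e+00  0.00000000e+00  1.00000000e+00]]
[254.42741035 117.26085336]
[486.39232863 118.8566605 ]
```

View pics/w1.png

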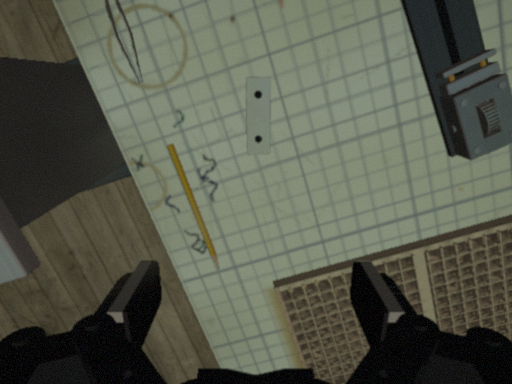

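The block's holes are at (258,95) and (258,139), its centre is at about (258,116), and the wheel in its slot is at (490,118).

```bash
python3 - <<'E'
from h import *
a=tri([("top",(279.4,237.1)),("w1",(258,95))]);b=tri([("top",(295.25,242.75)),("w1",(258,139))])
print("tri",a,b)
a=onz("w1",(258,95),.018);b=onz("w1",(258,139),.018);d=a-b;c=(a+b)/2
print(c,np.degrees(np.arctan2(d[1],d[0])))
T=pose();c[2]=.018;print(np.degrees(np.arctan2(T[1,0],T[0,0])),(T[:3,:3].T@(c-T[:3,3]))/.2)
print("wheel",tri([("top",(315.4,159.6)),("w1",(490,118))]))
E
```

```text
tri [ 0.46310469 -0.05037741  0.02930821] [ 0.45096913 -0.08826955  0.02332262]
[ 0.45808299 -0.07017181  0.018     ] 72.33262396496548
72.04019802173968 [0.26313031 0.01248317 0.92599406]
wheel [ 0.64773469 -0.12973686  0.04075485]
```

```bash
python3 -m pendant '0.26 0.012 0.4 0 0 0 1;0.26 0.012 0.4 0 0 0 0.2;0.26 0.012 0.7 0 0 0 0.2;0.26 0.012 0.85 0 0 0 0.2;0.26 0.012 0.92 0 0 0 0.2;0.26 0.012 0.92 0 0 0 0.2;0.26 0.012 0.92 0 0 0 -1;0.26 0.012 0.92 0 0 0 -1;0.26 0.012 0.92 0 0 0 -1;0.26 0.012 0.92 0 0 0 -1;0.26 0.012 0.92 0 0 0 -1;0.26 0.012 0.92 0 0 0 -1'
```

```text
t: 2.65
tcp_pos: [0.4588, -0.0706, 0.0208]
ee_rot: [0.001, 0.808, 0.589, 0.001]
contact_force: [-2.7, -3.2, 8.1]
grip_width: 0.0201
gripper_force: 59.7
```

```bash
python3 -m pendant '0 0 -0.25 0 0 0 -1;0 0 -0.5 0 0 0 -1;0.1 0.4 -0.8 0 0 -0.07 -1;0.185 0.89 -0.9 0 0 -0.142 -1;0.185 0.89 -0.9 0 0 -0.142 -1;0.185 0.89 -0.9 0 0 -0.142 -1;0.185 0.89 -0.9 0 0 -0.142 -1;0.185 0.89 -0.9 0 0 -0.142 -1;0.185 0.89 -0.9 0 0 -0.142 -1;0.185 0.89 -0.9 0 0 -0.142 -1'
python3 - <<'E'
from h import *
im,W=grab("wrist","w2"); T=pose();print(T)
a=cv2.imread("pics/w2.png");print(proj("w2",(.6488,-.1315,.034)),proj("w2",(.628,.002,.024)))
cv2.imwrite("pics/w2b.png",cv2.resize(a,(800,600),interpolation=cv2.INTER_CUBIC))
E
```

```text
t: 3.65
tcp_pos: [0.6377, -0.0889, 0.1994]
ee_rot: [-0.0, 0.658, 0.753, -0.0]
contact_force: [0.4, 0.7, -1.2]
grip_width: 0.0203
gripper_force: 59.4
[[-1.34236712e-01  9.90949129e-01 -5.73161471e-04  6.37876003e-01]
 [ 9.90949259e-01  1.34236840e-01  1.91571374e-04 -8.89784224e-02]
 [ 2.66776871e-04 -5.42258024e-04 -9.99999817e-01  1.99474257e-01]
 [ 0.00000000e+00  0.00000000e+00  0.00000000e+00  1.00000000e+00]]
[261.10983533 221.72809344] [258.90342179  71.71967724]
```

View pics/w2b.png

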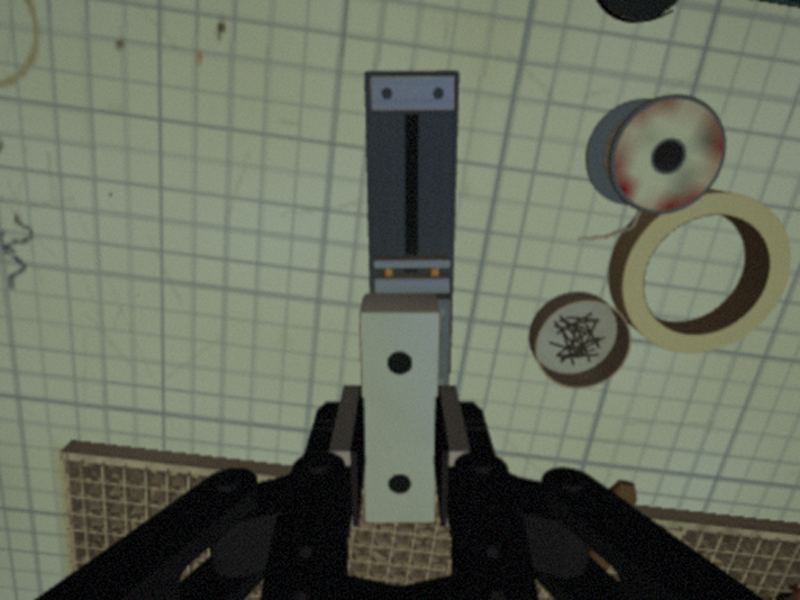

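The jig is straight ahead. The fixed-jaw face edge runs from (371,109) to (456,110), the sliding plate edge is at about y=260 (x 374–450), and the bed groove runs (412,115)–(412,255). The held block's holes are at (400,362) and (400,484). All of these are in the enlarged picture.

```bash
python3 - <<'E'
from h import *
s=512/800
P=lambda u,v,z:onz("w2",((u+.5)*s-.5,(v+.5)*s-.5),z)
T=pose()
f1,f2=P(371,109.5,.024),P(456,109.5,.024);fc=(f1+f2)/2
print("face",f1,f2,np.linalg.norm(f1-f2))
p1,p2=P(374,261,.024),P(450,261,.024);print("plate z24",(p1+p2)/2,np.linalg.norm(p1-p2))
g1,g2=P(412,115,.008),P(412,255,.008);d=g1-g2;yaw=np.arctan2(d[1],d[0]);print("groove",g1,g2,np.degrees(yaw),"tool",np.degrees(np.arctan2(T[1,0],T[0,0])))
x=np.array([np.cos(yaw),np.sin(yaw)]);c=fc[:2]
n=np.array([-x[1],x[0]]); print("centreline offset face vs groove",(fc[:2]-g1[:2])@n)
c=c-n*((c-g1[:2])@n)/2
print("origin",c-.073*x,"slot",c-.136*x,"target33",c-.040*x,"gap",np.linalg.norm(((p1+p2)/2-fc)[:2]))
zt=T[2,3]-.0028
h=(P(400,362,zt)+P(400,484,zt))/2; t=T[:3,:3].T@(h-T[:3,3]); print("block in tool",t)
hd=P(400,362,zt)-P(400,484,zt);print(np.degrees(np.arctan2(hd[1],hd[0])),np.linalg.norm(hd))
tgt=np.array([*(c-.040*x),0]); sh=T[:3,:3].T@(tgt-np.array([*h[:2],0])); print("shift/.2",sh/.2, "turn",-(np.degrees(yaw-np.arctan2(hd[1],hd[0])))/180)
E
```

```text
face [0.60944948 0.0009357  0.024     ] [0.65556099 0.00725546 0.024     ] 0.046542565558004484
plate z24 [ 0.64390122 -0.08021854  0.024     ] 0.04557736760811056
groove [0.63239417 0.00165054 0.008     ] [ 0.6442633  -0.08020317  0.008     ] 98.25061840334253 tool 97.71448521807983
centreline offset face vs groove -0.000460785473451395
origin [ 0.64275297 -0.06818192] slot [ 0.65179368 -0.13052986] target33 [ 0.63801736 -0.03552347] gap 0.08508078817838502
block in tool [ 0.0011435  -0.00013788  0.00280038]
97.82966204254556 0.040344694383390285
shift/.2 [2.59039617e-01 3.72755023e-02 4.88928472e-05] turn -0.0023386464488719927
```

```bash
python3 -m pendant '0.259 0.037 0 0 0 -0.002 -1;0.259 0.037 0.2 0 0 -0.002 -1;0.259 0.037 0.4 0 0 -0.002 -1;0.259 0.037 0.6 0 0 -0.002 -1;0.259 0.037 0.7 0 0 -0.002 -1;0.259 0.037 0.78 0 0 -0.002 -1;0.259 0.037 0.82 0 0 -0.002 -1;0.259 0.037 0.84 0 0 -0.002 -1;0.259 0.037 0.845 0 0 -0.002 -1;0.259 0.037 0.845 0 0 -0.002 -1'
python3 - <<'E'
from h import *
im,W=grab("wrist","w3"); T=pose();print(T[:3,3])
a=cv2.imread("pics/w3.png")
cv2.imwrite("pics/w3b.png",cv2.resize(a,(800,600),interpolation=cv2.INTER_CUBIC))
E
```

```text
t: 4.7
tcp_pos: [0.6396, -0.0368, 0.0312]
ee_rot: [0.001, 0.655, 0.755, 0.0]
contact_force: [-0.1, 0.7, -0.2]
grip_width: 0.0203
gripper_force: 59.4
[ 0.63958466 -0.03688618  0.03125542]
```

View pics/w3b.png

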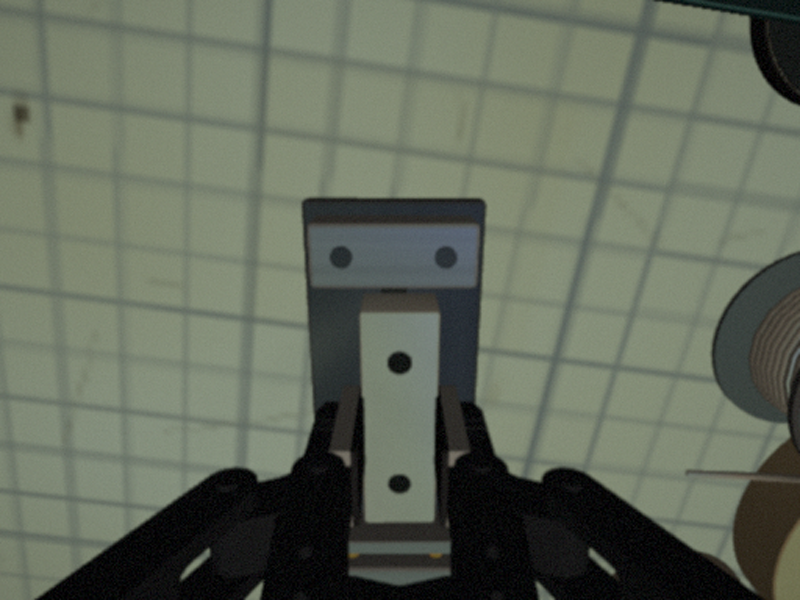

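The block is between the jaws with clear gaps at both ends. Its centre is at x=400 and the fixed jaw's is at x=393, so it sits about 1.8 mm to the right. I'll nudge it left and lower it.

```bash
python3 -m pendant '0 -0.008 0 0 0 0 -1;0 -0.008 0.005 0 0 0 -1;0 -0.008 0.01 0 0 0 -1;0 -0.008 0.01 0 0 0 -1'
```

```text
t: 5.15
tcp_pos: [0.6376, -0.037, 0.0289]
ee_rot: [0.0, 0.655, 0.755, 0.0]
contact_force: [-2.6, 0.2, 5.1]
grip_width: 0.02
gripper_force: 59.9
```

```bash
python3 -m pendant '0 0 0 0 0 0 -0.3;0 0 0 0 0 0 -0.1;0 0 0 0 0 0 0;0 0 0 0 0 0 0;0 0 -0.1 0 0 0 0;0 0 -0.2 0 0 0 0;0 0 -0.4 0 0 0 0;-0.2 0 -0.6 0 0 0 0;-0.4 0 -0.8 0 0 0 -1;-0.4 0 -0.8 0 0 0 -1;-0.4 0 -0.8 0 0 0 -1;-0.4 0 -0.8 0 0 0 -1'
python3 - <<'E'
from h import *
im,W=grab("wrist","w4"); T=pose();print(T[:3,3],telemetry.state()["contact_force"])
a=cv2.imread("pics/w4.png")
cv2.imwrite("pics/w4b.png",cv2.resize(a,(800,600),interpolation=cv2.INTER_CUBIC))
E
```

```text
t: 6.35
tcp_pos: [0.6482, -0.1151, 0.1865]
ee_rot: [-0.001, 0.655, 0.755, -0.0]
contact_force: [0.6, 0.2, -1.0]
grip_width: 0.0002
gripper_force: 0.0
[ 0.64815436 -0.11478496  0.18625098] [ 0.46901071 -0.37398072  0.03168313]
```

View pics/w4b.png

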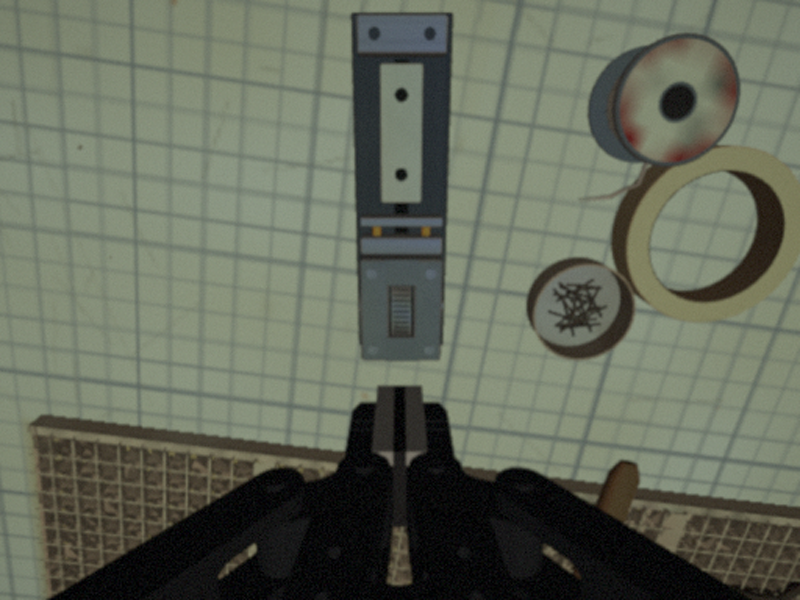

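The block lies on the bed with about 5 px to the fixed-jaw edge and a similar gap to the plate, centred and let go. The wheel slot is centred at (401,311).

```bash
python3 - <<'E'
from h import *
s=512/800
P=lambda u,v,z:onz("w4",((u+.5)*s-.5,(v+.5)*s-.5),z)
T=pose();c=P(401,311,.034)
print(c,"from origin est .6518,-.1305")
for q in (c,np.array([.6518,-.1305,.034])): print((T[:3,:3].T@(q-T[:3,3]))*1000)
f=(P(360,53,.024)+P(448,53,.024))/2; print("slot-face",np.linalg.norm((f-c)[:2]))
for v in (63,203): print("block end",np.linalg.norm((P(401,v,.026)-f)[:2]))
print("plate", np.linalg.norm((P(401,219,.024)-f)[:2]), "tool yaw",np.degrees(np.arctan2(T[1,0],T[0,0])))
E
```

```text
[ 0.6508918  -0.13066522  0.034     ] from origin est .6518,-.1305
[-16.40083679   0.9101199  152.21767737]
[-16.36598362   1.83256735 152.21501342]
slot-face 0.13533062500562051
block end 0.005103973482363282
block end 0.07520403994145419
plate 0.08431792662643173 tool yaw 98.14668068738105
```

```bash
python3 -m pendant '-0.122 0.006 0.3 0 0 0 -1;-0.122 0.006 0.5 0 0 0 -1;-0.122 0.006 0.6 0 0 0 -1;-0.122 0.006 0.62 0 0 0 -1;-0.122 0.006 0.62 0 0 0 -1;-0.122 0.006 0.62 0 0 0 -1'
for i in 1; do python3 -m pendant '0 0 0.0025 0 0 0 -1;0 0 0.005 0 0 0 -1;0 0 0.005 0 0 0 -1'; done
```

```text
t: 7.0
tcp_pos: [0.6542, -0.1398, 0.066]
ee_rot: [0.001, 0.655, 0.755, 0.0]
contact_force: [-0.1, 0.2, 0.0]
grip_width: 0.0
gripper_force: 0.0
t: 7.3
tcp_pos: [0.6536, -0.1402, 0.0639]
ee_rot: [0.0, 0.655, 0.755, 0.0]
contact_force: [0.2, 0.2, -0.5]
grip_width: 0.0
gripper_force: 0.0
```

```bash
python3 -m pendant '0.0075 -0.003 0.0125 0 0 0 -1;0.0075 -0.003 0.0175 0 0 0 -1;0.0075 -0.003 0.02 0 0 0 -1;0.0075 -0.003 0.02 0 0 0 -1'
python3 -m pendant '0 0 0.0025 0 0 0 -1;0 0 0.005 0 0 0 -1;0 0 0.005 0 0 0 -1'
```

```text
t: 7.7
tcp_pos: [0.6526, -0.1388, 0.0592]
ee_rot: [-0.0, 0.655, 0.755, -0.0]
contact_force: [0.1, 0.1, -0.2]
grip_width: -0.0004
gripper_force: 0.0
t: 8.0
tcp_pos: [0.6526, -0.1388, 0.0582]
ee_rot: [-0.0, 0.655, 0.755, -0.0]
contact_force: [-0.4, 0.1, 1.0]
grip_width: 0.0003
gripper_force: 0.0
```

```bash
python3 -m pendant '0 0 0.0025 0 0 0 -1;0 0 0.005 0 0 0 -1;0 0 0.005 0 0 0 -1'
```

```text
t: 8.3
tcp_pos: [0.6526, -0.1388, 0.0572]
ee_rot: [-0.0, 0.655, 0.755, -0.0]
contact_force: [0.5, -0.3, 0.2]
grip_width: -0.0
gripper_force: 0.0
```

Continue in 1 mm steps, then half steps once a force shows.

```bash
python3 -m pendant '0 0 0.0025 0 0 0 -1;0 0 0.005 0 0 0 -1;0 0 0.005 0 0 0 -1' | grep -E "tcp|contact"
```

```text
tcp_pos: [0.6526, -0.1388, 0.0562]
contact_force: [0.2, 0.2, -0.7]
```

```bash
python3 -m pendant '0 0 0.0025 0 0 0 -1;0 0 0.0025 0 0 0 -1' | grep -E "tcp|contact"
```

```text
tcp_pos: [0.6526, -0.1388, 0.0557]
contact_force: [-0.1, -0.7, 0.8]
```

```bash
python3 -m pendant '0 0 0.0025 0 0 0 -1;0 0 0.0025 0 0 0 -1' | grep -E "tcp|contact"
```

```text
tcp_pos: [0.6526, -0.1388, 0.0552]
contact_force: [0.1, -0.7, 0.2]
```

```bash
python3 -m pendant '0 0 0.0025 0 0 0 -1;0 0 0.0025 0 0 0 -1' | grep -E "tcp|contact"; python3 -m pendant '0 0 0.0025 0 0 0 -1;0 0 0.0025 0 0 0 -1' | grep -E "tcp|contact"
```

```text
tcp_pos: [0.6527, -0.1388, 0.055]
contact_force: [-0.3, 0.3, 2.0]
tcp_pos: [0.6527, -0.1388, 0.0549]
contact_force: [-1.8, 1.0, 5.0]
```

Contact is at TCP z≈0.055, so the rim stands about 7 mm out. Stiffness is roughly 7 N/mm, so I'll press to about 11 N.

```bash
python3 -m pendant '0 0 0.002 0 0 0 -1;0 0 0.004 0 0 0 -1;0 0 0.004 0 0 0 -1' | grep -E "tcp|contact"
```

```text
tcp_pos: [0.6528, -0.1388, 0.0547]
contact_force: [-2.8, 1.8, 9.3]
```

```bash
python3 -m pendant '0.01 0 0.001 0 0 0 -1;0.02 0 0.001 0 0 0 -1;0.02 0 0.001 0 0 0 -1' | grep -E "tcp|contact"
```

```text
tcp_pos: [0.6524, -0.1356, 0.0548]
contact_force: [-4.2, -1.6, 10.1]
```

```bash
python3 -m pendant '0.01 0 0 0 0 0 -1;0.02 0 0 0 0 0 -1;0.03 0 0 0 0 0 -1;0.03 0 0 0 0 0 -1' | grep -E "tcp|contact";  python3 -m pendant '0.01 0 0 0 0 0 -1;0.02 0 0 0 0 0 -1;0.03 0 0 0 0 0 -1;0.03 0 0 0 0 0 -1' | grep -E "tcp|contact"
python3 - <<'E'
from h import *
grab("wrist","w5");a=cv2.imread("pics/w5.png");cv2.imwrite("pics/w5b.png",cv2.resize(a[:320,100:420],(600,600),interpolation=cv2.INTER_CUBIC))
E
```

```text
tcp_pos: [0.6515, -0.1297, 0.0548]
contact_force: [-3.5, -2.3, 9.7]
tcp_pos: [0.6507, -0.1237, 0.0548]
contact_force: [-4.5, -2.6, 10.5]
```

View pics/w5b.png

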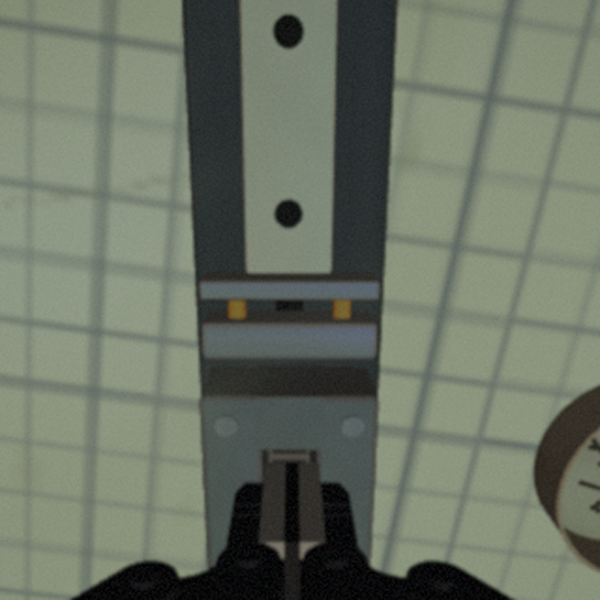

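The jaw followed the wheel: the plate's front edge (y≈282) is now close to the block's end (y≈272). Lift, go back 16 mm, press again and stroke.

```bash
python3 -m pendant '0 0 -0.02 0 0 0 -1;-0.04 0 -0.03 0 0 0 -1;-0.08 0 -0.03 0 0 0 -1;-0.08 0 -0.02 0 0 0 -1;-0.08 0 -0.01 0 0 0 -1;-0.08 0 -0.006 0 0 0 -1;-0.08 0 -0.003 0 0 0 -1;-0.08 0 0 0 0 0 -1;-0.08 0 0 0 0 0 -1' | grep -E "tcp|contact"
```

```text
tcp_pos: [0.6527, -0.1391, 0.0546]
contact_force: [-4.8, -1.4, 9.8]
```

```bash
python3 -m pendant '0.01 0 0.001 0 0 0 -1;0.02 0 0.001 0 0 0 -1;0.03 0 0.001 0 0 0 -1;0.04 0 0.001 0 0 0 -1;0.04 0 0.001 0 0 0 -1' | grep -E "tcp|contact"
```

```text
tcp_pos: [0.6517, -0.1315, 0.0548]
contact_force: [-5.4, -2.3, 11.9]
```

```bash
python3 -m pendant '0.01 0 0 0 0 0 -1;0.02 0 0 0 0 0 -1;0.03 0 0 0 0 0 -1;0.04 0 0 0 0 0 -1;0.04 0 0 0 0 0 -1' | grep -E "tcp|contact"
python3 - <<'E'
from h import *
grab("wrist","w6");a=cv2.imread("pics/w6.png");cv2.imwrite("pics/w6b.png",cv2.resize(a[:320,100:420],(600,600),interpolation=cv2.INTER_CUBIC))
E
```

```text
tcp_pos: [0.6506, -0.1236, 0.0548]
contact_force: [-5.5, -2.7, 11.6]
```

View pics/w6b.png

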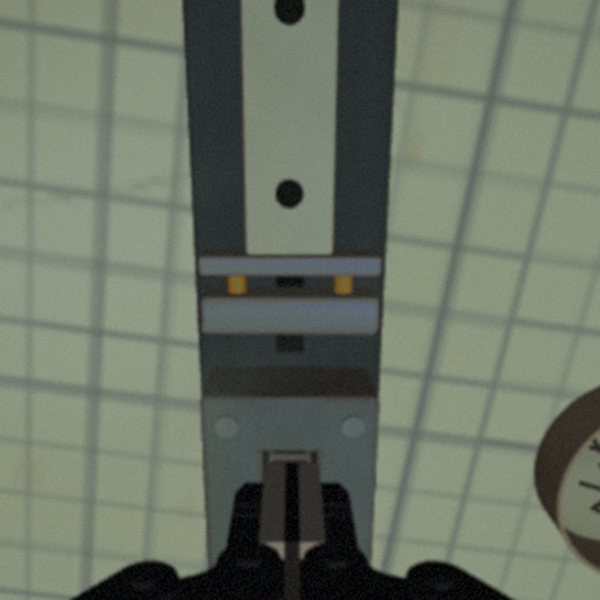

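The plate now touches the block and has pushed it about 4.5 mm (near hole y 213→193). About 0.5–1 mm remains to the fixed jaw, then about 2.5 mm of give. The exposed pin length gives the face's give, so I'll measure it by code.

```bash
cat > m.py <<'E'
from h import *
def meas(fn):
    a=cv2.imread("pics/"+fn+".png").astype(float); W=np.clip(a[:,:,2]-a[:,:,0]-20,0,None)
    r=slice(110,200); out=[]
    for c in (slice(221,232),slice(278,289)):
        p=W[r,c].sum(1); out.append((round(p.sum()/max(p.max(),1),2),round((p*np.arange(110,200)).sum()/max(p.sum(),1),2)))
    g=a[:,249:260].mean(axis=(1,2)); k=np.clip(60-g[85:125],0,None)
    print(fn,"pins(len,row)",out,"hole row",round((k*np.arange(85,125)).sum()/max(k.sum(),1),2), "plate front row", 120+int(np.argmin(np.diff(a[120:160,235:246].mean(axis=(1,2))))))
E
python3 - <<'E'
from m import *
meas("w5");meas("w6")
E
python3 -m pendant '0 0 -0.02 0 0 0 -1;-0.04 0 -0.03 0 0 0 -1;-0.08 0 -0.03 0 0 0 -1;-0.08 0 -0.02 0 0 0 -1;-0.08 0 -0.01 0 0 0 -1;-0.08 0 -0.006 0 0 0 -1;-0.08 0 -0.003 0 0 0 -1;-0.08 0 0 0 0 0 -1;-0.08 0 0.001 0 0 0 -1' | grep -E "tcp|contact"
```

```text
w5 pins(len,row) [(np.float64(8.94), np.float64(164.59)), (np.float64(9.14), np.float64(164.59))] hole row 113.43 plate front row 145
w6 pins(len,row) [(np.float64(8.54), np.float64(151.46)), (np.float64(8.62), np.float64(151.51))] hole row 102.84 plate front row 135
tcp_pos: [0.6528, -0.1392, 0.0545]
contact_force: [-5.7, -1.2, 13.6]
```

```bash
python3 -m pendant '0.01 0 0 0 0 0 -1;0.02 0 0 0 0 0 -1;0.025 0 0 0 0 0 -1;0.025 0 0 0 0 0 -1' | grep -E "tcp|contact"
python3 - <<'E'
from m import *
grab("wrist","w7");meas("w7")
d=np.load("pics/w6.npz")["W"];e=np.load("pics/w7.npz")["W"];print(np.linalg.inv(e)[:3,3]-np.linalg.inv(d)[:3,3])
E
```

```text
tcp_pos: [0.6522, -0.135, 0.0548]
contact_force: [-5.7, -4.5, 13.7]
w7 pins(len,row) [(np.float64(6.74), np.float64(125.53)), (np.float64(6.64), np.float64(125.7))] hole row 123.6 plate front row 121
[ 1.56997570e-03 -1.12588130e-02 -3.99077409e-05]
```

```bash
python3 - <<'E'
from m import *
for fn,r,l,h in(("w5",164.59,9.04,None),("w6",151.48,8.58,102.84),("w7",125.6,6.69,123.6)):
    for z in(.018,.022):
        print(fn,z,np.linalg.norm(onz(fn,(255,r-l/2),z)-onz(fn,(255,r+l/2),z))*1000, onz(fn,(255,r),z))
print(onz("w6",(254.5,102.84),.026))
E
```

```text
w5 0.018 4.7045516019028195 [ 0.64433467 -0.08150018  0.018     ]
w5 0.022 4.5906100984821325 [ 0.64419729 -0.08055224  0.022     ]
w6 0.018 4.350571487196923 [ 0.64318611 -0.07473989  0.018     ]
w6 0.022 4.245179322274558 [ 0.64307373 -0.07395295  0.022     ]
w7 0.018 3.2271047702214144 [ 0.64297352 -0.07343416  0.018     ]
w7 0.022 3.1489095766260737 [ 0.64290431 -0.07295149  0.022     ]
[ 0.63954917 -0.05101987  0.026     ]
```

```bash
python3 -m pendant '0.005 0 0.001 0 0 0 -1;0.01 0 0.001 0 0 0 -1;0.01 0 0.001 0 0 0 -1;0.01 0 0.001 0 0 0 -1' | grep -E "tcp|contact"
python3 - <<'E'
from m import *
grab("wrist","w8");meas("w8")
E
```

```text
tcp_pos: [0.6519, -0.1333, 0.0547]
contact_force: [-6.2, -5.1, 14.0]
w8 pins(len,row) [(np.float64(4.91), np.float64(128.49)), (np.float64(4.93), np.float64(128.58))] hole row 85.42 plate front row 125
```

The force and pin length both point to about 2.3–2.5 mm of give. I'll take the hand away and check.

```bash
python3 -m pendant '0 0 -0.005 0 0 0 -1;0 0 -0.02 0 0 0 -1;0 0 -0.15 0 0 0 -1;0 0 -0.35 0 0 0 -1;0 0 -0.5 0 0 0 -1;0 0 -0.65 0 0 0 -1;0 0 -0.65 0 0 0 -1;0 0 -0.65 0 0 0 -1;0 0 -0.65 0 0 0 -1' | grep -E "tcp|contact"
python3 - <<'E'
from h import *
grab("wrist","w9");a=cv2.imread("pics/w9.png");cv2.imwrite("pics/w9b.png",cv2.resize(a[0:240,160:360],(500,600),interpolation=cv2.INTER_CUBIC))
E
```

```text
tcp_pos: [0.6511, -0.1315, 0.1809]
contact_force: [-0.1, -0.6, 0.0]
```

View pics/w9b.png

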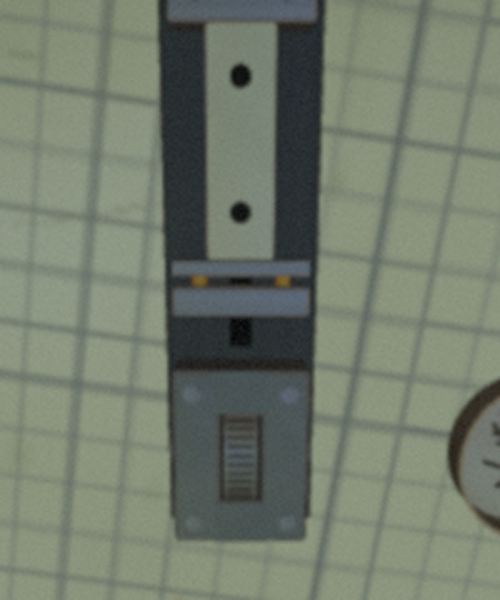

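The block (x 205–275, y 22–260) now touches both jaws. The gap between plate and carriage, y 277–289, is about 3.5 mm of the 6 mm, so the give is about 2.5 mm with the hand off. Handing in.

```bash
python3 -c "
from rig import manip
print(manip.finish_job())"
```

```text
the job is handed in; nothing more can be done
None
```

The block is clamped end to end in the jig with about 2.5 mm of face give (roughly 5 N, estimated from the last picture), the hand is clear, and the job is handed in; no verdict came back.

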